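# Set the caliper tester to its fifth pressure step and start it

## Robot

A 6-joint arm with a two-finger parallel gripper is mounted at the origin on the work surface. World frame = base frame: x ahead of the robot, y to its left, z up, the work surface at z = 0. Lengths are in m, angles in rad, forces in N, time in s.
With the tool pointing down it reaches from about 0.4 to 0.825 m from the base axis. Payload 7 kg.
Tool frame: the origin (TCP) lies on the centre line of the jaws, within the pads' length; the fingertips stand 22 mm ahead of it and the grasp point (between the pads) lies 3 mm ahead of it; z points along the fingers, y is the line along which they close (so a half turn about z gives the same grasp; the last joint's range is limited). The gripper opens to 88 mm and grips with 3 to 60 N. Pads are 19 mm wide; open, the fingers measure 130 mm over their backs; the gripper's body (78 mm by 193 mm) begins 47 mm behind the grasp point.
Start: joints at [-0.979, 0.359, 0.012, 0, -1.224, -0.288], TCP at [0.202, -0.644, 0.249] pointing down, gripper open.
Joint ranges: [-3.07, 3.07], [-1.43, 2.12], [-1.02, 1.25], [-3.03, 1.67], [-3.05, -0], [-3.03, 3.03]. Speed limits (rad/s): [2.39, 2.39, 3.01, 3.14, 3.14, 3.14].

## Interface

Orientations are given as [roll, pitch, yaw] about the fixed x, y, z axes, in that order (R = Rz(yaw) Ry(pitch) Rx(roll)).
In Python, from station import monitor, viewer, order gives the robot as it stands. The module is installed in compiled form; this text tells all that it offers.
- The arm moves only by the tool servo_tool, never from a script. Its argument "targets" is a list of rows, each an object with "angular": the turn, a rotation vector about the tool's x, y, z in degrees, a list of three; "xyz": the shift along the tool's x, y, z in cm, a list of three; "claw": the finger opening in cm, from 0 to 8.76. A call has 1 to 20 rows; each row shifts and turns the commanded pose from where the row before left it, along the tool's axes as they then stand; what a row does not reach is not made up. A row lasts 1/10 s, in which the tool goes at most 50 mm and 8.59 degrees, less where a joint would pass 70% of its speed; a pose out of reach is approached as far as the arm can. A call is refused whole if a number of a shift passes 5 or a number of a turn 8.59, either way. A call with a gripper value outside its range is refused whole. The fingers move at their own pace and stop on an object; "force" is the grip in N (left out, the last holds). Time passes only in rows, so rows that do not move let the fingers close. It gives the time, the measured TCP pose, the force, the opening and the grip force at its end, in the units of the state.
- monitor.get_state(): the state, without advancing time (a new reading comes with each control period).
- viewer.grab_frame(name): name is "scene" or "top" or "wrist"; returns a dict with "color" (384x512x3 uint8, blue, green, red), "fovy" (degrees; the focal length in pixels is half the picture's height over the tangent of half this angle, whatever the lens; pixels are square), "cx", "cy" (the principal point, pixels), "R" (3x3) and "t" (3): a world point X has camera coordinates R X + t. Camera axes: x right, y down, z forward; pixel columns grow to the right and rows downward; lengths in m; the calibration is good to about 2 mm. A picture is of the moment at which its call begins. There is no depth.
- order.job_done(): hands the job in; it is judged then, once.
The state is a dict: "t": time; "q": joint angles; "qd": joint speeds; "joint_efforts": joint torques, N m; "eef_pos": TCP position; "ee_rot": TCP orientation; "force": force on the tool from outside, world axes, zero at the start; "moment": the same for the moment, N m; "width": finger opening in m; "gripper_force": force on a finger pad.
Only numpy, scipy, OpenCV 4.12 (cv2) and the standard library are available. Lean on these libraries where they do the work, as an engineer would, in place of code of your own. Each camera call takes 0.05 s, during which the arm holds its last target. There are 200 camera calls.

## Task

Push the yellow lever of the brake caliper tester's rotary selector round with a fingertip, click by click, to the fifth click position clockwise from the red off mark, never past it, and let it rest in that click. Then press the green start button right down and let it come up again, and finish with the hand clear. Only touch, do not grip anything, push the lever gently, and leave the red stop button and the tools and parts lying about alone.

Things in the scene. Friction and masses are not known exactly. Their poses are not given: they have to be found in the camera images.
- selector (a joint): Selector on the tester: yellow lever on an upright axis. Rad, 0 = at the red off mark, grows clockwise seen from above. Nine clicks (detents), one every 0.524 rad (30 degrees), 0 to 4.19; the fifth after red is 2.618. Between two clicks it snaps to the nearer; rests within 0.02 of a click. Starts at off or the first or second click. About 0.1 N m (3 N at 40 mm from the axis) turns it.
- lever_end (a point): Top of the lever's pointing end, 50 mm from the axis, 134 mm above the work surface. The lever is a straight bar 14 mm wide that runs from the round hub (radius 20 mm) to this end and fills heights 108 to 134 mm, with upright sides and a black line on top. It points from dial_axis to here, level.
- dial_axis (a point): On the selector's turning axis at the top of its hub, 134 mm above the work surface. Its x axis is the tester's x axis: the tick of click n lies at 120 - 30 n degrees, counter-clockwise from that x axis seen from above, so the red off mark (n = 0) is at +120 degrees and click 5 at -30 degrees.
- tester: Grey caliper pressure tester, a box 200 mm (its x) by 220 mm (its y) by 100 mm high, bolted down, its origin at the centre of its underside; the flat top is at 100 mm. The selector stands at the centre of the top on a black disc 148 mm across with a red tick (off) and eight white ticks 57 to 71 mm from the axis. Nothing else stands up from the top.
- start_station: Grey box 76 x 76 x 50 mm high, bolted down, origin at the centre of its underside, with the round green start button on top. It and the stop station may have changed places.
- start_button (a joint): Green start button, travel in m: 0 = up, 0.006 = fully down. Springs back up. Fully down takes 5 N.
- start_button_top (a point): Centre of the top face of the green button (34 mm across); its z axis points up, the button is pushed straight down.
- stop_button (a joint): Red stop button on the other station: same sizes and travel as the green one. Must not be pressed.
- stop_button_top (a point): Centre of the top face of the red stop button (34 mm across) on its yellow box, 76 x 76 x 50 mm.
- caliper: Loose aluminium brake caliper, about 100 x 80 x 57 mm high, lying on the right of the tester; origin at its underside. Leave alone.
- socket: Loose steel spanner socket, 28 mm across, 63 mm tall, standing between the robot and the tester; origin at the centre of its underside. Leave alone.
- spray_can: Loose red spray can, 60 mm across, 170 mm tall, standing; origin at the centre of its underside. Leave alone.
- spanner: Loose steel spanner 180 mm long lying flat behind the tester, beyond it from the robot; origin at the middle of its underside. Leave alone.

How it is judged:
By the outcome, as a careful person would: the job done as asked, in the order asked, and still so for the second after the job is handed in, with the robot touching nothing.
It also fails if it takes over 64 s, if anything falls off the work surface, if the arm or the gripper's body presses on something with over 40 N, if the wrist force passes 120 N, or if a joint passes its speed limit or range.

## Working session

There is one attempt and no reset: what is moved stays moved. The work goes in short steps, Python scripts to look and compute and a tool call to move; the robot and the scene stay as the last step left them, time stands still between calls to the robot, and variables do not carry over. Pictures are saved under pics/ and viewed, at most 10 in all, crops included, and the job is handed in when it is done.

Besides the shell and the picture viewer there is one more tool, called after "Call:" in YAML: its name, and indented under it one key for each argument. servo_tool: Moves the arm, as the interface text tells. Its arguments: {"type":"object","properties":{"targets":{"type":"array"},"force":{"type":"number"}},"required":["targets"]}

```bash
mkdir -p pics; cat > h.py <<'E'
import numpy as np, cv2, pickle
from station import monitor, viewer, order
def K(f):
    F=f["color"].shape[0]/2/np.tan(np.radians(f["fovy"])/2); return F
def ray(f,u,v,z):
    F=K(f); R=np.array(f["R"]); t=np.array(f["t"]); c=-R.T@t
    d=R.T@np.array([(u-f["cx"])/F,(v-f["cy"])/F,1]); return c+d*(z-c[2])/d[2]
def proj(f,X):
    p=np.array(f["R"])@X+np.array(f["t"]); return p[:2]/p[2]*K(f)+[f["cx"],f["cy"]]
E
python3 - <<'E'
from h import *
fs={n:viewer.grab_frame(n) for n in("scene","top")}
pickle.dump(fs,open("f.pkl","wb"))
a=np.hstack([fs["scene"]["color"],fs["top"]["color"]]); 
cv2.imwrite("pics/top.png",cv2.resize(fs["top"]["color"],(800,600),interpolation=cv2.INTER_CUBIC));cv2.imwrite("pics/scene.png",fs["scene"]["color"])
for n,f in fs.items():
    print(n,f["fovy"],f["cx"],f["cy"],-np.array(f["R"]).T@f["t"])
    h=cv2.cvtColor(f["color"],cv2.COLOR_BGR2HSV)
    for nm,lo,hi in(("red",(0,120,60),(8,255,255)),("green",(45,90,40),(90,255,255)),("yellow",(18,110,80),(38,255,255))):
        m=cv2.inRange(h,lo,hi); k,_,st,ce=cv2.connectedComponentsWithStats(m)
        for i in range(1,k):
            if st[i,4]>8: print(nm,st[i],ce[i].round(1))
s=monitor.get_state(); print(s)
E
```

```text
scene 48.31347125575013 263.08400352755143 192.26211316231127 [ 0.96226381 -0.42055198  1.02315858]
red [  0  77  20  38 329] [ 6.3 98. ]
red [310 104  13   9  78] [316.2 107.9]
red [372 128  25  19 198] [382.5 139.1]
red [364 161  19  12  89] [372.2 168.1]
red [269 179   6   6  19] [271.8 181.8]
green [141 245  16  15 181] [148.8 251.7]
yellow [299 100  34  35 584] [314.3 118.5]
yellow [251 184  28  23 378] [262.7 194.1]
yellow [294 230  10  11  76] [298.1 234.4]
yellow [258 247  12  12  89] [263.4 252.7]
top 54.24622837080334 248.61112190291377 182.97815737523766 [ 0.37039757 -0.0069012   1.13495995]
red [123 130  22  20 128] [136.9 142.6]
red [141 147  14  14  42] [149.8 155.1]
red [235 187   5   4  18] [237.2 188.7]
red [123 217  13  13 135] [129.2 223.2]
green [349 221  13  13 136] [355.1 227.3]
yellow [   0   35  512   25 7350] [255.8  47.2]
yellow [253 144   6   4  20] [255.6 145.6]
yellow [284 154   7   5  25] [287.2 156. ]
yellow [242 174  26  18 283] [256.3 181.6]
yellow [117 210  33  29 588] [134.4 224.5]
{'t': 0.1, 'q': array([-9.78904287e-01,  3.59301628e-01,  1.11436563e-02, -2.80325936e-04,
       -1.22410617e+00, -2.88094210e-01]), 'qd': array([-0.00154975, -0.00063427,  0.00272919,  0.00206137, -0.00032994,
       -0.0004183 ]), 'joint_efforts': array([-3.26127563e-03, -5.84162664e+01,  2.93748540e+01,  7.01573879e+00,
        1.00469420e-02, -8.46623448e-05]), 'eef_pos': array([ 0.20176464, -0.64371241,  0.24772729]), 'ee_rot': array([ 3.14011045e+00, -1.64400016e-04, -2.83789015e+00]), 'force': array([0.32650133, 0.31201886, 0.17627977]), 'moment': array([-0.03940317, -0.03820964, -0.02199373]), 'gripper_force': 0.0, 'width': 0.0873265831741727}
```

View pics/top.png

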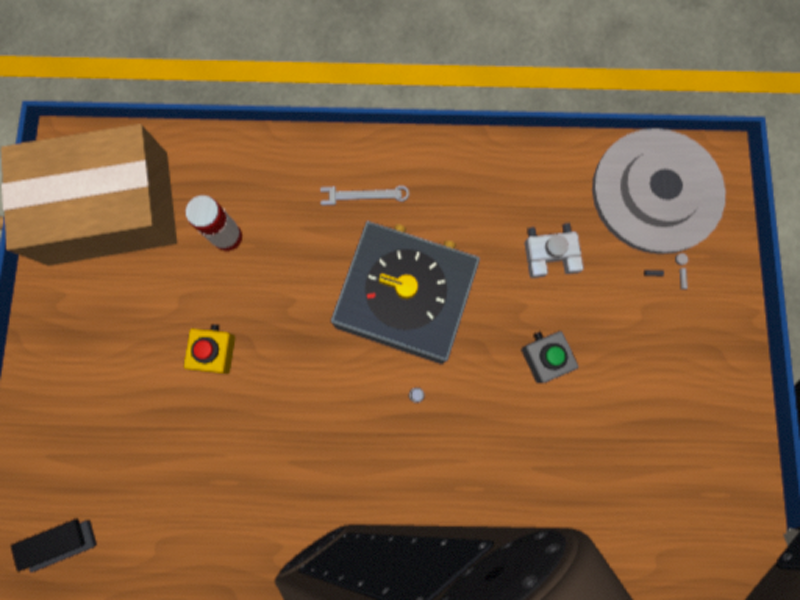

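View pics/scene.png

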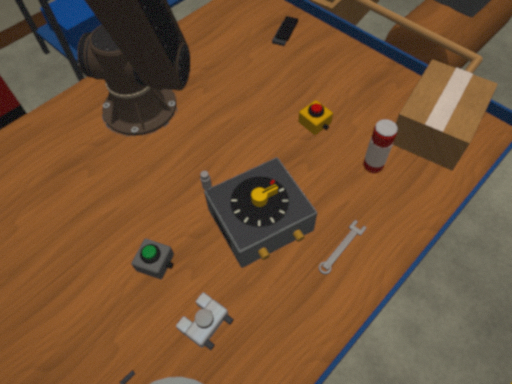

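The top view, enlarged 1.5625x, shows the hub at about (406,286) and the red tick at (371,296). The lever points at the first white tick. Green start is at (555,355), red stop at (203,350) and the socket at (417,395). The scene view agrees. Next I'll measure in metres.

```bash
python3 - <<'E'
from h import *
from scipy.optimize import least_squares
fs=pickle.load(open("f.pkl","rb"))
print("green",ray(fs["top"],355.1,227.3,.06),ray(fs["scene"],148.8,251.7,.06))
# two-view green
def tri(a,b):
    def r(X): return np.r_[proj(fs["top"],X)-a,proj(fs["scene"],X)-b]
    s=least_squares(r,[.5,0,.1]); return s.x,np.abs(s.fun).max()
print("tri green",tri((355.1,227.3),(148.8,251.7)))
for n,box,hubbox in(("top",(225,155,300,215),None),("scene",(222,165,300,235),None)):
    f=fs[n]; h=cv2.cvtColor(f["color"],cv2.COLOR_BGR2HSV); x0,y0,x1,y1=box
    m=np.zeros(h.shape[:2],np.uint8); m[y0:y1,x0:x1]=1
    w=cv2.inRange(h,(0,0,120),(179,70,255))*m; r=cv2.inRange(h,(0,120,60),(8,255,255))*m
    T=[]
    for nm,mm in(("r",r),("w",w)):
        k,_,st,ce=cv2.connectedComponentsWithStats(mm)
        for i in range(1,k):
            if 5<st[i,4]<60: T.append((nm,*ray(f,*ce[i],.1)[:2]))
    P=np.array([t[1:] for t in T])
    s=least_squares(lambda c:np.hypot(*(P-c[:2]).T)-c[2],[*P.mean(0),.064],loss="soft_l1",f_scale=.002)
    print(n,"disc",s.x)
    for t,p in zip(T,P): d=p-s.x[:2]; print(t[0],np.hypot(*d).round(4),np.degrees(np.arctan2(d[1],d[0])).round(1))
    y=cv2.inRange(h,(18,110,80),(38,255,255))*m
    k,l,st,ce=cv2.connectedComponentsWithStats(y); i=1+st[1:,4].argmax()
    v,u=np.nonzero(l==i); Q=np.array([ray(f,a,b,.134)[:2] for a,b in zip(u,v)])
    d=Q-s.x[:2]; R=np.hypot(*d.T); far=R>.03
    print("lever far",R.max(),np.degrees(np.arctan2(*d[far].mean(0)[::-1])),"mean",Q.mean(0))
f=fs["top"]; print("socket approx",ray(f,417/1.5625,395/1.5625,.06))
E
```

```text
green [ 0.45803554 -0.30796318  0.06      ] [ 0.45397175 -0.30503855  0.06      ]
tri green (array([ 0.45753991, -0.30593328,  0.06687463]), np.float64(0.038201869151407664))
top disc [ 0.56930406 -0.03213914  0.06402661]
r 0.064 102.5
w 0.063 12.8
w 0.064 -17.4
w 0.0644 43.0
w 0.0645 -47.2
w 0.0643 72.7
w 0.0644 -77.4
w 0.0639 -107.8
w 0.0637 -137.4
lever far 0.05065605721084763 75.53302014460652 mean [ 0.57001672 -0.02240835]
scene disc [ 0.56641656 -0.03058705  0.06422598]
r 0.0638 103.0
w 0.0644 73.2
w 0.0647 -138.1
w 0.064 -107.5
w 0.0646 12.6
w 0.064 -77.3
w 0.0639 -17.0
w 0.0644 -47.5
lever far 0.05010353570997602 45.51770509125368 mean [ 0.57540217 -0.0266006 ]
socket approx [ 0.38086641 -0.05706785  0.06      ]
```

```bash
python3 - <<'E'
from h import *
fs=pickle.load(open("f.pkl","rb"))
for n in fs:
  print(n,"axis",proj(fs[n],np.array([.568,-.0315,.134])))
  for k in range(3):
    a=np.radians(102.7-30*k); print(k,proj(fs[n],np.array([.568+.05*np.cos(a),-.0315+.05*np.sin(a),.134])))
f=fs["scene"]; cv2.imwrite("pics/c.png",np.hstack([cv2.resize(f["color"][155:245,215:305],(540,540)[:2])[:,:400] if 0 else cv2.resize(fs[n]["color"][a:a+60,b:b+60],(400,400),interpolation=cv2.INTER_CUBIC) for n,a,b in(("scene",165,235),("top",155,230))]))
E
```

```text
scene axis [259.10975907 193.58818576]
0 [269.43046483 178.94821965]
1 [276.77814493 185.13212177]
2 [279.55219453 193.72160126]
top axis [259.64267806 182.42571438]
0 [241.622672   186.00721965]
1 [242.24725327 176.70532878]
2 [247.49465627 169.00754558]
```

View pics/c.png

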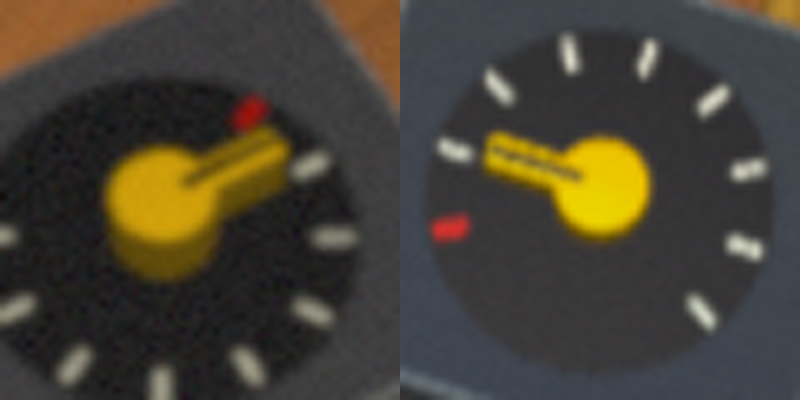

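The lever is at click 1, pointing along 72.7° in the world frame, and both views agree. I'll close the jaws and turn the tool first.

Call:
servo_tool:
  targets:
    - {"angular":[0,0,-8.5],"xyz":[0,0,0],"claw":0}
    - {"angular":[0,0,-8.5],"xyz":[0,0,0],"claw":0}
    - {"angular":[0,0,-8.5],"xyz":[0,0,0],"claw":0}
    - {"angular":[0,0,-8.5],"xyz":[0,0,0],"claw":0}
    - {"angular":[0,0,-8.5],"xyz":[0,0,0],"claw":0}
    - {"angular":[0,0,-8.5],"xyz":[0,0,0],"claw":0}
    - {"angular":[0,0,-8.5],"xyz":[0,0,0],"claw":0}
    - {"angular":[0,0,-8.5],"xyz":[0,0,0],"claw":0}
    - {"angular":[0,0,-8.5],"xyz":[0,0,0],"claw":0}
    - {"angular":[0,0,-8.5],"xyz":[0,0,0],"claw":0}
    - {"angular":[0,0,-8.5],"xyz":[0,0,0],"claw":0}
    - {"angular":[0,0,-8.5],"xyz":[0,0,0],"claw":0}
    - {"angular":[0,0,-8.5],"xyz":[0,0,0],"claw":0}
    - {"angular":[0,0,-8.5],"xyz":[0,0,0],"claw":0}
    - {"angular":[0,0,-8.5],"xyz":[0,0,0],"claw":0}
    - {"angular":[0,0,-8.5],"xyz":[0,0,0],"claw":0}
    - {"angular":[0,0,-8.5],"xyz":[0,0,0],"claw":0}
    - {"angular":[0,0,-0.8],"xyz":[0,0,0],"claw":0}
    - {"angular":[0,0,0],"xyz":[0,0,0],"claw":0}
  force: 5

```text
t: 2.0
eef_pos: [0.2018, -0.644, 0.2482]
ee_rot: [-3.141, 0.0, -0.305]
force: [-0.4, -0.1, -0.6]
width: 0.0003
gripper_force: 0.0
```

```bash
cat >> h.py <<'E'
from scipy.spatial.transform import Rotation as Ro
def todo(goal):
    s=monitor.get_state(); R=Ro.from_euler("xyz",s["ee_rot"])
    print("t",s["t"],"pos",s["eef_pos"].round(4),"rpy",np.degrees(s["ee_rot"]).round(2),"F",s["force"].round(2),"shift cm",(R.inv().apply(np.array(goal)-s["eef_pos"])*100).round(2),"w",s["width"].round(4))
E
python3 -c "
from h import *
todo([.553,.0213,.2477])"
```

```text
Traceback (most recent call last):
  File "h.py", line 13, in todo
    print("t",s["t"],"pos",s["eef_pos"].round(4),"rpy",np.degrees(s["ee_rot"]).round(2),"F",s["force"].round(2),"shift cm",(R.inv().apply(np.array(goal)-s["eef_pos"])*100).round(2),"w",s["width"].round(4))
                                                                                                                                                                                         ^^^^^^^^^^^^^^^^
AttributeError: 'float' object has no attribute 'round'
```

Call:
servo_tool:
  targets:
    - {"angular":[0,0,0],"xyz":[0.675,-3.7,0],"claw":0}
    - {"angular":[0,0,0],"xyz":[0.675,-3.7,0],"claw":0}
    - {"angular":[0,0,0],"xyz":[0.675,-3.7,0],"claw":0}
    - {"angular":[0,0,0],"xyz":[0.675,-3.7,0],"claw":0}
    - {"angular":[0,0,0],"xyz":[0.675,-3.7,0],"claw":0}
    - {"angular":[0,0,0],"xyz":[0.675,-3.7,0],"claw":0}
    - {"angular":[0,0,0],"xyz":[0.675,-3.7,0],"claw":0}
    - {"angular":[0,0,0],"xyz":[0.675,-3.7,0],"claw":0}
    - {"angular":[0,0,0],"xyz":[0.675,-3.7,0],"claw":0}
    - {"angular":[0,0,0],"xyz":[0.675,-3.7,0],"claw":0}
    - {"angular":[0,0,0],"xyz":[0.675,-3.7,0],"claw":0}
    - {"angular":[0,0,0],"xyz":[0.675,-3.7,0],"claw":0}
    - {"angular":[0,0,0],"xyz":[0.675,-3.7,0],"claw":0}
    - {"angular":[0,0,0],"xyz":[0.675,-3.7,0],"claw":0}
    - {"angular":[0,0,0],"xyz":[0.675,-3.7,0],"claw":0}
    - {"angular":[0,0,0],"xyz":[0.675,-3.7,0],"claw":0}
    - {"angular":[0,0,0],"xyz":[0.675,-3.7,0],"claw":0}
    - {"angular":[0,0,0],"xyz":[0.675,-3.7,0],"claw":0}
    - {"angular":[0,0,0],"xyz":[0.675,-3.7,0],"claw":0}
    - {"angular":[0,0,0],"xyz":[0.675,-3.7,0],"claw":0}

```text
t: 4.0
eef_pos: [0.5512, 0.0239, 0.2487]
ee_rot: [-3.141, -0.0, -0.306]
force: [0.4, -0.4, -0.3]
width: 0.0006
gripper_force: 0.0
```

```bash
sed -i 's/s\["width"\].round(4)/round(s["width"],4)/' h.py; python3 -c "
from h import *
todo([.553,.0213,.2477])
f=viewer.grab_frame('wrist'); print(np.array(f['R']).round(2).tolist(),(-np.array(f['R']).T@f['t']).round(3))
cv2.imwrite('pics/w.png',f['color'])"
```

```text
t 4.0 pos [0.5512 0.0239 0.2487] rpy [-1.7999e+02 -1.0000e-02 -1.7520e+01] F [ 0.43 -0.44 -0.3 ] shift cm [0.25 0.19 0.1 ] w 0.0006
[[-0.3, -0.95, -0.0], [-0.91, 0.29, 0.29], [-0.27, 0.09, -0.96]] [ 0.624 -0.001  0.385]
```

View pics/w.png

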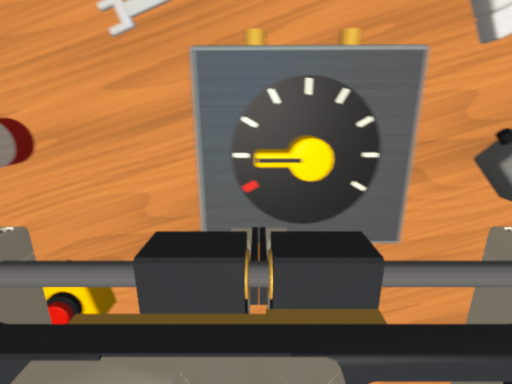

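Wrist view: the lever points at click 1 with tip at (255,159) and hub at (312,159). The red tick is at (250,186). The closed fingers show at columns 135-385. I'll check the finger shape from the scene camera.

```bash
python3 -c "
from h import *
f=viewer.grab_frame('scene')
p=monitor.get_state()['eef_pos']; tip=p-[0,0,.022]
c=proj(f,tip); print(c)
u,v=c.astype(int); u0,v0=u-60,v-75
cr=cv2.resize(f['color'][max(v0,0):v0+120,u0:u0+140],None,fx=5,fy=5,interpolation=cv2.INTER_CUBIC)
def P(X): return tuple(((proj(f,X)-[u0,max(v0,0)])*5).astype(int).tolist())
a=np.radians(-17.5); x=np.array([np.cos(a),np.sin(a),0]); y=np.array([np.sin(a),-np.cos(a),0])
for sx in(-1,1):
  for sy in(-1,1): cv2.circle(cr,P(tip+sx*.0095*x+sy*.021*y),3,(255,0,255),-1)
cv2.imwrite('pics/s2.png',cr)"
```

```text
[270.54628281 153.64955697]
```

View pics/s2.png

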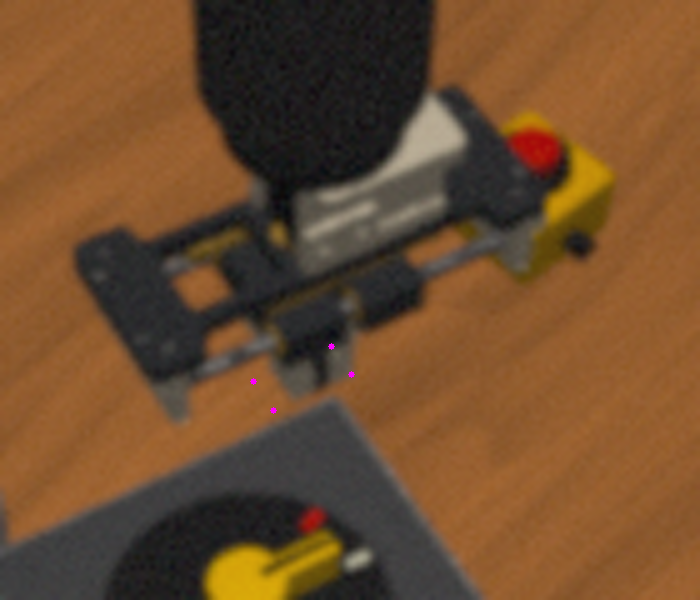

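The finger tips match the expected footprint (magenta dots). Next is the descent beside the lever, on the off side.

Call:
servo_tool:
  targets:
    - {"angular":[0,0,0.2],"xyz":[0.25,0.2,0],"claw":0}
    - {"angular":[0,0,0],"xyz":[0,0,2.5],"claw":0}
    - {"angular":[0,0,0],"xyz":[0,0,2.5],"claw":0}
    - {"angular":[0,0,0],"xyz":[0,0,2.5],"claw":0}
    - {"angular":[0,0,0],"xyz":[0,0,2.0],"claw":0}
    - {"angular":[0,0,0],"xyz":[0,0,1.0],"claw":0}
    - {"angular":[0,0,0],"xyz":[0,0,0.7],"claw":0}
    - {"angular":[0,0,0],"xyz":[0,0,0],"claw":0}
    - {"angular":[0,0,0],"xyz":[0,0,0],"claw":0}

```text
t: 5.0
eef_pos: [0.5531, 0.0196, 0.1374]
ee_rot: [-3.141, -0.001, -0.306]
force: [0.3, 0.3, -0.1]
width: 0.0006
gripper_force: 0.0
```

```bash
cat >> h.py <<'E'
AX=np.array([.568,-.0315])
def look():
    s=monitor.get_state(); d=s["eef_pos"][:2]-AX
    a=s["ee_rot"][2]+np.pi/2; e=np.array([np.cos(a),np.sin(a)]); x=np.array([np.sin(a),-np.cos(a)])
    print("t",round(s["t"],2),"pos",s["eef_pos"].round(4),"yaw",np.degrees(s["ee_rot"][2]).round(2),"radial",(d@e).round(4),"tang",(d@x).round(4),"F",s["force"].round(2),"Ftool",(s["force"][:2]@x).round(2))
    f=viewer.grab_frame("top"); h=cv2.cvtColor(f["color"],cv2.COLOR_BGR2HSV)
    for n in("top","scene"):
        f=viewer.grab_frame(n); h=cv2.cvtColor(f["color"],cv2.COLOR_BGR2HSV); y=cv2.inRange(h,(18,130,130 if n=="scene" else 80),(38,255,255))
        c=proj(f,np.r_[AX,.134]).astype(int); m=np.zeros_like(y); cv2.circle(m,tuple(c.tolist()),26,255,-1); v,u=np.nonzero(y&m)
        if len(u)==0: print(n,"none"); continue
        Q=np.array([ray(f,a,b,.134)[:2] for a,b in zip(u,v)])-AX; R=np.hypot(*Q.T); k=(R>.03)&(R<.056); q=Q[k].mean(0) if k.any() else [0,0]
        ang=np.degrees(np.arctan2(q[1],q[0])); print(n,k.sum(),"lever",ang.round(1),"click",((102.7-ang)/30).round(2))
    return f
E
python3 -c "
from h import *
look()"
```

```text
t 5.0 pos [0.5531 0.0196 0.1374] yaw -17.52 radial 0.0442 tang -0.0296 F [ 0.27  0.29 -0.12] Ftool 0.17
top 0 lever 0.0 click 3.42
scene 31 lever 68.5 click 1.14
```

Call:
servo_tool:
  targets:
    - {"angular":[0,0,0],"xyz":[0.2,0,0],"claw":0}
    - {"angular":[0,0,0],"xyz":[0.2,0,0],"claw":0}
    - {"angular":[0,0,0],"xyz":[0.2,0,0],"claw":0}
    - {"angular":[0,0,0],"xyz":[0.2,0,0],"claw":0}
    - {"angular":[0,0,0],"xyz":[0.2,0,0],"claw":0}
    - {"angular":[0,0,0],"xyz":[0.1,0,0],"claw":0}
    - {"angular":[0,0,0],"xyz":[0.1,0,0],"claw":0}
    - {"angular":[0,0,0],"xyz":[0.1,0,0],"claw":0}
    - {"angular":[0,0,0],"xyz":[0,0,0],"claw":0}

```text
t: 6.05
eef_pos: [0.565, 0.0158, 0.1365]
ee_rot: [3.142, 0.0, -0.305]
force: [-0.7, 0.1, -1.2]
width: 0.0003
gripper_force: 0.1
```

```bash
python3 -c "
from h import *
look()"
```

```text
t 6.05 pos [0.565  0.0158 0.1365] yaw -17.5 radial 0.0442 tang -0.0171 F [-0.72  0.09 -1.15] Ftool -0.71
top 2 lever 138.0 click -1.18
scene 38 lever 69.5 click 1.11
```

Call:
servo_tool:
  targets:
    - {"angular":[0,0,1.5],"xyz":[0.116,-0.042,0],"claw":0}
    - {"angular":[0,0,1.5],"xyz":[0.116,-0.042,0],"claw":0}
    - {"angular":[0,0,1.5],"xyz":[0.116,-0.042,0],"claw":0}
    - {"angular":[0,0,1.5],"xyz":[0.116,-0.042,0],"claw":0}
    - {"angular":[0,0,1.5],"xyz":[0.116,-0.042,0],"claw":0}
    - {"angular":[0,0,1.5],"xyz":[0.116,-0.042,0],"claw":0}
    - {"angular":[0,0,1.5],"xyz":[0.116,-0.042,0],"claw":0}

```text
t: 6.9
eef_pos: [0.5737, 0.0156, 0.1365]
ee_rot: [-3.141, 0.0, -0.491]
force: [-0.8, 2.2, -0.3]
width: 0.0009
gripper_force: 1.2
```

```bash
python3 -c "
from h import *
look()"
```

```text
t 6.9 pos [0.5737 0.0156 0.1365] yaw -28.12 radial 0.0443 tang -0.0172 F [-0.83  2.2  -0.31] Ftool -1.77
top 0 lever 0.0 click 3.42
scene 29 lever 57.1 click 1.52
```

Call:
servo_tool:
  targets:
    - {"angular":[0,0,1.5],"xyz":[0.116,-0.042,0],"claw":0}
    - {"angular":[0,0,1.5],"xyz":[0.116,-0.042,0],"claw":0}
    - {"angular":[0,0,1.5],"xyz":[0.116,-0.042,0],"claw":0}
    - {"angular":[0,0,1.5],"xyz":[0.116,-0.042,0],"claw":0}
    - {"angular":[0,0,1.5],"xyz":[0.116,-0.042,0],"claw":0}
    - {"angular":[0,0,1.5],"xyz":[0.116,-0.042,0],"claw":0}
    - {"angular":[0,0,1.5],"xyz":[0.116,-0.042,0],"claw":0}

```text
t: 7.75
eef_pos: [0.5821, 0.0134, 0.1366]
ee_rot: [3.142, -0.0, -0.674]
force: [-0.5, 0.4, 0.0]
width: 0.0009
gripper_force: 0.0
```

```bash
python3 -c "
from h import *
look()"
```

```text
t 7.75 pos [0.5821 0.0134 0.1366] yaw -38.62 radial 0.0439 tang -0.017 F [-0.51  0.35  0.02] Ftool -0.62
top 0 lever 0.0 click 3.42
scene 23 lever 37.1 click 2.19
```

Call:
servo_tool:
  targets:
    - {"angular":[0,0,1.5],"xyz":[0.116,-0.042,0],"claw":0}
    - {"angular":[0,0,1.5],"xyz":[0.116,-0.042,0],"claw":0}
    - {"angular":[0,0,1.5],"xyz":[0.116,-0.042,0],"claw":0}
    - {"angular":[0,0,1.5],"xyz":[0.116,-0.042,0],"claw":0}
    - {"angular":[0,0,1.5],"xyz":[0.116,-0.042,0],"claw":0}
    - {"angular":[0,0,1.5],"xyz":[0.116,-0.042,0],"claw":0}
    - {"angular":[0,0,1.5],"xyz":[0.116,-0.042,0],"claw":0}
    - {"angular":[0,0,1.5],"xyz":[0.116,-0.042,0],"claw":0}
    - {"angular":[0,0,1.5],"xyz":[0.116,-0.042,0],"claw":0}
    - {"angular":[0,0,1.5],"xyz":[0.116,-0.042,0],"claw":0}
    - {"angular":[0,0,1.5],"xyz":[0.116,-0.042,0],"claw":0}
    - {"angular":[0,0,1.5],"xyz":[0.116,-0.042,0],"claw":0}
    - {"angular":[0,0,1.5],"xyz":[0.116,-0.042,0],"claw":0}
    - {"angular":[0,0,1.5],"xyz":[0.116,-0.042,0],"claw":0}
    - {"angular":[0,0,1.5],"xyz":[0.116,-0.042,0],"claw":0}
    - {"angular":[0,0,1.5],"xyz":[0.116,-0.042,0],"claw":0}
    - {"angular":[0,0,1.5],"xyz":[0.116,-0.042,0],"claw":0}
    - {"angular":[0,0,1.5],"xyz":[0.116,-0.042,0],"claw":0}
    - {"angular":[0,0,1.5],"xyz":[0.116,-0.042,0],"claw":0}
    - {"angular":[0,0,1.5],"xyz":[0.116,-0.042,0],"claw":0}

```text
t: 9.9
eef_pos: [0.6025, 0.0002, 0.1365]
ee_rot: [3.141, -0.0, -1.198]
force: [-0.2, -0.9, -0.4]
width: 0.0003
gripper_force: 0.0
```

```bash
python3 -c "
from h import *
look()"
```

```text
t 9.9 pos [6.025e-01 2.000e-04 1.365e-01] yaw -68.62 radial 0.0437 tang -0.0169 F [-0.16 -0.91 -0.36] Ftool 0.79
top 0 lever 0.0 click 3.42
scene 42 lever 10.4 click 3.08
```

Click 3 is reached, and the lever snaps cleanly ahead of the finger. Next click.

Call:
servo_tool:
  targets:
    - {"angular":[0,0,1.5],"xyz":[0.116,-0.042,0],"claw":0}
    - {"angular":[0,0,1.5],"xyz":[0.116,-0.042,0],"claw":0}
    - {"angular":[0,0,1.5],"xyz":[0.116,-0.042,0],"claw":0}
    - {"angular":[0,0,1.5],"xyz":[0.116,-0.042,0],"claw":0}
    - {"angular":[0,0,1.5],"xyz":[0.116,-0.042,0],"claw":0}
    - {"angular":[0,0,1.5],"xyz":[0.116,-0.042,0],"claw":0}
    - {"angular":[0,0,1.5],"xyz":[0.116,-0.042,0],"claw":0}
    - {"angular":[0,0,1.5],"xyz":[0.116,-0.042,0],"claw":0}
    - {"angular":[0,0,1.5],"xyz":[0.116,-0.042,0],"claw":0}
    - {"angular":[0,0,1.5],"xyz":[0.116,-0.042,0],"claw":0}
    - {"angular":[0,0,1.5],"xyz":[0.116,-0.042,0],"claw":0}
    - {"angular":[0,0,1.5],"xyz":[0.116,-0.042,0],"claw":0}
    - {"angular":[0,0,1.5],"xyz":[0.116,-0.042,0],"claw":0}
    - {"angular":[0,0,1.5],"xyz":[0.116,-0.042,0],"claw":0}
    - {"angular":[0,0,1.5],"xyz":[0.116,-0.042,0],"claw":0}
    - {"angular":[0,0,1.5],"xyz":[0.116,-0.042,0],"claw":0}
    - {"angular":[0,0,1.5],"xyz":[0.116,-0.042,0],"claw":0}
    - {"angular":[0,0,1.5],"xyz":[0.116,-0.042,0],"claw":0}
    - {"angular":[0,0,1.5],"xyz":[0.116,-0.042,0],"claw":0}
    - {"angular":[0,0,1.5],"xyz":[0.116,-0.042,0],"claw":0}

```text
t: 12.05
eef_pos: [0.6135, -0.0216, 0.1365]
ee_rot: [3.141, -0.0, -1.721]
force: [0.0, -0.4, -0.7]
width: 0.0004
gripper_force: 0.0
```

```bash
python3 -c "
from h import *
look()"
```

```text
t 12.05 pos [ 0.6135 -0.0216  0.1365] yaw -98.62 radial 0.0435 tang -0.0166 F [ 0.02 -0.37 -0.66] Ftool 0.36
top 3 lever 47.7 click 1.83
scene 29 lever -22.8 click 4.18
```

Call:
servo_tool:
  targets:
    - {"angular":[0,0,1.5],"xyz":[0.116,-0.042,0],"claw":0}
    - {"angular":[0,0,1.5],"xyz":[0.116,-0.042,0],"claw":0}
    - {"angular":[0,0,1.5],"xyz":[0.116,-0.042,0],"claw":0}
    - {"angular":[0,0,1.5],"xyz":[0.116,-0.042,0],"claw":0}
    - {"angular":[0,0,1.5],"xyz":[0.116,-0.042,0],"claw":0}
    - {"angular":[0,0,1.5],"xyz":[0.116,-0.042,0],"claw":0}
    - {"angular":[0,0,1.5],"xyz":[0.116,-0.042,0],"claw":0}
    - {"angular":[0,0,1.5],"xyz":[0.116,-0.042,0],"claw":0}
    - {"angular":[0,0,1.5],"xyz":[0.116,-0.042,0],"claw":0}
    - {"angular":[0,0,1.5],"xyz":[0.116,-0.042,0],"claw":0}
    - {"angular":[0,0,1.5],"xyz":[0.116,-0.042,0],"claw":0}
    - {"angular":[0,0,1.5],"xyz":[0.116,-0.042,0],"claw":0}
    - {"angular":[0,0,1.5],"xyz":[0.116,-0.042,0],"claw":0}
    - {"angular":[0,0,1.5],"xyz":[0.116,-0.042,0],"claw":0}
    - {"angular":[0,0,1],"xyz":[0.0775,-0.0285,0],"claw":0}
    - {"angular":[0,0,1],"xyz":[0.0775,-0.0285,0],"claw":0}
    - {"angular":[0,0,1],"xyz":[0.0775,-0.0285,0],"claw":0}
    - {"angular":[0,0,1],"xyz":[0.0775,-0.0285,0],"claw":0}
    - {"angular":[0,0,1],"xyz":[0.0775,-0.0285,0],"claw":0}
    - {"angular":[0,0,1],"xyz":[0.0775,-0.0285,0],"claw":0}

```text
t: 14.2
eef_pos: [0.613, -0.0435, 0.1365]
ee_rot: [3.142, -0.0, -2.192]
force: [0.3, 0.1, -0.6]
width: 0.0007
gripper_force: 0.0
```

```bash
python3 -c "
from h import *
look()"
```

```text
t 14.2 pos [ 0.613  -0.0435  0.1365] yaw -125.58 radial 0.0436 tang -0.0164 F [ 0.3   0.1  -0.56] Ftool -0.25
top 3 lever 32.2 click 2.35
scene none
```

Contact force is zero, so it seems to have snapped. I'll back off, lift clear and look.

Call:
servo_tool:
  targets:
    - {"angular":[0,0,0],"xyz":[-0.5,0,0],"claw":0}
    - {"angular":[0,0,0],"xyz":[-0.5,0,0],"claw":0}
    - {"angular":[0,0,0],"xyz":[-0.3,0,-2],"claw":0}
    - {"angular":[0,0,0],"xyz":[0,0,-3],"claw":0}
    - {"angular":[0,0,0],"xyz":[0,0,-3],"claw":0}
    - {"angular":[0,0,0],"xyz":[-3,0,-3],"claw":0}
    - {"angular":[0,0,0],"xyz":[-3,0,0],"claw":0}
    - {"angular":[0,0,0],"xyz":[-3,0,0],"claw":0}
    - {"angular":[0,0,0],"xyz":[0,0,0],"claw":0}

```text
t: 15.25
eef_pos: [0.6746, 0.0435, 0.2459]
ee_rot: [-3.142, 0.0, -2.188]
force: [-0.2, -0.2, -0.4]
width: 0.0006
gripper_force: 0.0
```

```bash
python3 -c "
from h import *
look()
f=viewer.grab_frame('wrist'); g=viewer.grab_frame('scene'); pickle.dump((f,g),open('g.pkl','wb'))
cv2.imwrite('pics/w2.png',np.hstack([cv2.resize(f['color'],(400,300)),cv2.resize(g['color'][130:250,190:350],(400,300))]))
for n in range(4,7):
  a=np.radians(102.7-30*n); print(n,[proj(q,np.r_[AX+.05*np.array([np.cos(a),np.sin(a)]),.134]).round(1) for q in(f,g)])
todo([.4575,-.306,.2])"
```

```text
t 15.25 pos [0.6746 0.0435 0.2459] yaw -125.36 radial 0.0435 tang -0.1229 F [-0.2  -0.19 -0.44] Ftool 0.27
top 49 lever -48.0 click 5.02
scene 40 lever -48.1 click 5.03
4 [array([253.2,  76.3]), array([269.2, 209. ])]
5 [array([251.2,  40.9]), array([258.7, 211.4])]
6 [array([266.3,   7.2]), array([248.3, 208.9])]
t 15.5 pos [0.6726 0.04   0.2465] rpy [ 1.7999e+02 -2.0000e-02 -1.2551e+02] F [ 0.16 -0.57 -0.01] shift cm [40.66 -2.59  4.66] w 0.0002
```

View pics/w2.png

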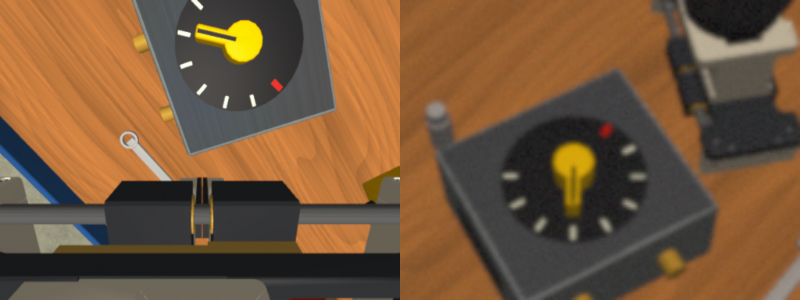

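Both cameras read click 5.02. The right picture shows the lever on the fifth white tick clockwise from red. Now to the green button.

Call:
servo_tool:
  targets:
    - {"angular":[0,0,0],"xyz":[3.1,-0.2,0],"claw":0}
    - {"angular":[0,0,0],"xyz":[3.1,-0.2,0],"claw":0}
    - {"angular":[0,0,0],"xyz":[3.1,-0.2,0],"claw":0}
    - {"angular":[0,0,0],"xyz":[3.1,-0.2,0],"claw":0}
    - {"angular":[0,0,0],"xyz":[3.1,-0.2,0],"claw":0}
    - {"angular":[0,0,0],"xyz":[3.1,-0.2,0],"claw":0}
    - {"angular":[0,0,0],"xyz":[3.1,-0.2,0],"claw":0}
    - {"angular":[0,0,0],"xyz":[3.1,-0.2,0],"claw":0}
    - {"angular":[0,0,0],"xyz":[3.1,-0.2,0],"claw":0}
    - {"angular":[0,0,0],"xyz":[3.1,-0.2,0],"claw":0}
    - {"angular":[0,0,0],"xyz":[3.1,-0.2,0],"claw":0}
    - {"angular":[0,0,0],"xyz":[3.1,-0.2,0],"claw":0}
    - {"angular":[0,0,0],"xyz":[3.1,-0.2,0],"claw":0}
    - {"angular":[0,0,0],"xyz":[0,0,0],"claw":0}
    - {"angular":[0,0,0],"xyz":[0,0,0],"claw":0}

```text
t: 17.0
eef_pos: [0.4592, -0.3035, 0.2469]
ee_rot: [-3.141, 0.0, -2.193]
force: [-1.0, -0.2, 0.9]
width: 0.0006
gripper_force: 0.0
```

```bash
python3 -c "
from h import *
todo([.4575,-.306,.097])
for n in('wrist','scene'):
  f=viewer.grab_frame(n); h=cv2.cvtColor(f['color'],cv2.COLOR_BGR2HSV); m=cv2.inRange(h,(45,90,40),(90,255,255)); k,_,st,ce=cv2.connectedComponentsWithStats(m)
  for i in range(1,k):
    if st[i,4]>30: print(n,st[i],ray(f,*ce[i],.067))
"
```

```text
t 17.0 pos [ 0.4592 -0.3035  0.2469] rpy [-1.7997e+02  2.0000e-02 -1.2563e+02] F [-1.01 -0.16  0.92] shift cm [ 0.31  0.   14.99] w 0.0006
wrist [243 162  30  31 720] [ 0.45725232 -0.30736238  0.067     ]
scene [141 245  16  15 183] [ 0.45737183 -0.30595453  0.067     ]
```

Call:
servo_tool:
  targets:
    - {"angular":[0,0,0],"xyz":[0.35,0,3],"claw":0}
    - {"angular":[0,0,0],"xyz":[0,0,3],"claw":0}
    - {"angular":[0,0,0],"xyz":[0,0,3],"claw":0}
    - {"angular":[0,0,0],"xyz":[0,0,3],"claw":0}
    - {"angular":[0,0,0],"xyz":[0,0,2],"claw":0}
    - {"angular":[0,0,0],"xyz":[0,0,0.7],"claw":0}
    - {"angular":[0,0,0],"xyz":[0,0,0],"claw":0}
    - {"angular":[0,0,0],"xyz":[0,0,0],"claw":0}

```text
t: 17.9
eef_pos: [0.459, -0.3055, 0.1005]
ee_rot: [-3.14, 0.0, -2.189]
force: [-0.5, 0.0, 0.5]
width: 0.0006
gripper_force: 0.0
```

Call:
servo_tool:
  targets:
    - {"angular":[0,0,0],"xyz":[0,0,0.2],"claw":0}
    - {"angular":[0,0,0],"xyz":[0,0,0.2],"claw":0}
    - {"angular":[0,0,0],"xyz":[0,0,0.2],"claw":0}
    - {"angular":[0,0,0],"xyz":[0,0,0.2],"claw":0}
    - {"angular":[0,0,0],"xyz":[0,0,0],"claw":0}

```text
t: 18.4
eef_pos: [0.4584, -0.3056, 0.0917]
ee_rot: [-3.141, 0.0, -2.19]
force: [0.8, 0.7, 3.3]
width: 0.0006
gripper_force: 1.4
```

Call:
servo_tool:
  targets:
    - {"angular":[0,0,0],"xyz":[0,0,0.1],"claw":0}
    - {"angular":[0,0,0],"xyz":[0,0,0.1],"claw":0}
    - {"angular":[0,0,0],"xyz":[0,0,0.1],"claw":0}
    - {"angular":[0,0,0],"xyz":[0,0,0.1],"claw":0}
    - {"angular":[0,0,0],"xyz":[0,0,0],"claw":0}

```text
t: 18.9
eef_pos: [0.4584, -0.3057, 0.0882]
ee_rot: [-3.141, 0.0, -2.19]
force: [-1.1, 2.3, 9.0]
width: 0.0005
gripper_force: 4.6
```

Call:
servo_tool:
  targets:
    - {"angular":[0,0,0],"xyz":[0,0,0.1],"claw":0}
    - {"angular":[0,0,0],"xyz":[0,0,0],"claw":0}

```text
t: 19.1
eef_pos: [0.4584, -0.3057, 0.0881]
ee_rot: [-3.14, -0.0, -2.19]
force: [-2.8, 4.0, 17.7]
width: 0.0005
gripper_force: 8.6
```

Call:
servo_tool:
  targets:
    - {"angular":[0,0,0],"xyz":[0,0,0.1],"claw":0}
    - {"angular":[0,0,0],"xyz":[0,0,0],"claw":0}
    - {"angular":[0,0,0],"xyz":[0,0,0],"claw":0}

```text
t: 19.4
eef_pos: [0.4585, -0.3058, 0.0879]
ee_rot: [-3.14, -0.0, -2.189]
force: [-5.6, 6.6, 25.9]
width: 0.0005
gripper_force: 12.7
```

It has bottomed at z = 0.088: force rises with no further travel. I'll check that it is the button at its stop and not the collar.

```bash
python3 -c "
from h import *
f=viewer.grab_frame('scene'); w=viewer.grab_frame('wrist')
cv2.imwrite('pics/b.png',np.hstack([cv2.resize(f['color'][210:285,100:200],(400,300),interpolation=cv2.INTER_CUBIC),cv2.resize(w['color'][120:270,156:356],(400,300))]))"
```

```text
(no output)
```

View pics/b.png

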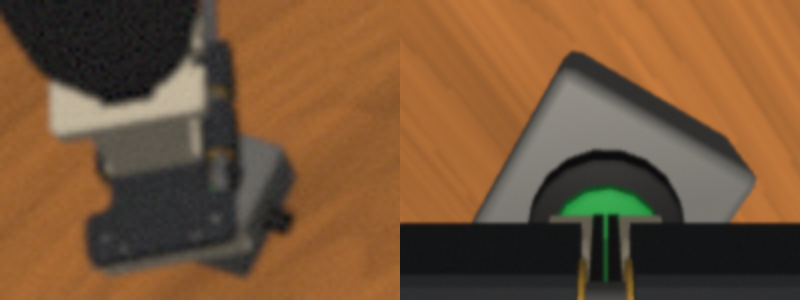

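Call:
servo_tool:
  targets:
    - {"angular":[0,0,0],"xyz":[0,0,-0.2],"claw":0}
    - {"angular":[0,0,0],"xyz":[0,0,0],"claw":0}
    - {"angular":[0,0,0],"xyz":[0,0,0],"claw":0}

```text
t: 19.8
eef_pos: [0.4584, -0.3057, 0.0882]
ee_rot: [-3.141, 0.0, -2.19]
force: [0.3, 2.3, 8.8]
width: 0.0003
gripper_force: 4.6
```

Call:
servo_tool:
  targets:
    - {"angular":[0,0,0],"xyz":[0,0,-0.1],"claw":0}
    - {"angular":[0,0,0],"xyz":[0,0,0],"claw":0}
    - {"angular":[0,0,0],"xyz":[0,0,0],"claw":0}

```text
t: 20.1
eef_pos: [0.4584, -0.3057, 0.0887]
ee_rot: [-3.141, 0.0, -2.19]
force: [1.5, 1.6, 4.8]
width: 0.0008
gripper_force: 2.3
```

Call:
servo_tool:
  targets:
    - {"angular":[0,0,0],"xyz":[0,0,-0.1],"claw":0}
    - {"angular":[0,0,0],"xyz":[0,0,0],"claw":0}
    - {"angular":[0,0,0],"xyz":[0,0,0],"claw":0}

```text
t: 20.4
eef_pos: [0.4583, -0.3057, 0.0896]
ee_rot: [-3.141, 0.0, -2.19]
force: [1.9, 0.9, 3.0]
width: 0.0006
gripper_force: 2.0
```

Call:
servo_tool:
  targets:
    - {"angular":[0,0,0],"xyz":[0,0,-0.1],"claw":0}
    - {"angular":[0,0,0],"xyz":[0,0,0],"claw":0}
    - {"angular":[0,0,0],"xyz":[0,0,0],"claw":0}

```text
t: 20.7
eef_pos: [0.4583, -0.3056, 0.0907]
ee_rot: [-3.141, 0.0, -2.19]
force: [2.4, -0.6, 3.3]
width: 0.0004
gripper_force: 1.7
```

Call:
servo_tool:
  targets:
    - {"angular":[0,0,0],"xyz":[0,0,-0.1],"claw":0}
    - {"angular":[0,0,0],"xyz":[0,0,0],"claw":0}
    - {"angular":[0,0,0],"xyz":[0,0,0],"claw":0}

```text
t: 21.0
eef_pos: [0.4581, -0.3056, 0.0916]
ee_rot: [-3.142, -0.0, -2.19]
force: [2.5, -0.4, 3.0]
width: 0.0008
gripper_force: 1.5
```

Call:
servo_tool:
  targets:
    - {"angular":[0,0,0],"xyz":[0,0,-0.1],"claw":0}
    - {"angular":[0,0,0],"xyz":[0,0,0],"claw":0}
    - {"angular":[0,0,0],"xyz":[0,0,0],"claw":0}

```text
t: 21.3
eef_pos: [0.4579, -0.3055, 0.0925]
ee_rot: [3.141, -0.0, -2.19]
force: [1.2, -0.9, 1.8]
width: 0.0005
gripper_force: 1.2
```

Call:
servo_tool:
  targets:
    - {"angular":[0,0,0],"xyz":[0,0,-0.1],"claw":0}
    - {"angular":[0,0,0],"xyz":[0,0,0],"claw":0}
    - {"angular":[0,0,0],"xyz":[0,0,0],"claw":0}

```text
t: 21.6
eef_pos: [0.4577, -0.3055, 0.0934]
ee_rot: [3.141, -0.0, -2.19]
force: [0.6, -0.1, 2.2]
width: 0.0007
gripper_force: 0.9
```

Call:
servo_tool:
  targets:
    - {"angular":[0,0,0],"xyz":[0,0,-0.1],"claw":0}
    - {"angular":[0,0,0],"xyz":[0,0,0],"claw":0}
    - {"angular":[0,0,0],"xyz":[0,0,0],"claw":0}

```text
t: 21.9
eef_pos: [0.4575, -0.3054, 0.0943]
ee_rot: [3.141, -0.0, -2.19]
force: [-0.5, 0.5, 1.8]
width: 0.0006
gripper_force: 0.7
```

The button followed the finger up about 6 mm with force fading from about 4.8 N, so it went fully down. Retract and check.

Call:
servo_tool:
  targets:
    - {"angular":[0,0,0],"xyz":[0,0,-0.5],"claw":0}
    - {"angular":[0,0,0],"xyz":[0,0,-3],"claw":0}
    - {"angular":[0,0,0],"xyz":[0,0,-4],"claw":0}
    - {"angular":[0,0,0],"xyz":[0,0,-4],"claw":0}
    - {"angular":[0,0,0],"xyz":[0,0,-3],"claw":0}
    - {"angular":[0,0,0],"xyz":[0,0,0],"claw":0}
    - {"angular":[0,0,0],"xyz":[0,0,0],"claw":0}
    - {"angular":[0,0,0],"xyz":[0,0,0],"claw":0}

```text
t: 22.7
eef_pos: [0.4573, -0.3052, 0.2386]
ee_rot: [3.14, -0.0, -2.191]
force: [-0.6, 0.2, 0.6]
width: 0.0001
gripper_force: 0.0
```

```bash
python3 -c "
from h import *
look()
cv2.imwrite('pics/e.png',viewer.grab_frame('scene')['color'])"
```

```text
t 22.7 pos [ 0.4573 -0.3052  0.2386] yaw -125.51 radial 0.0689 tang 0.2871 F [-0.56  0.17  0.55] Ftool 0.19
top 49 lever -48.0 click 5.02
scene 40 lever -48.1 click 5.03
```

View pics/e.png

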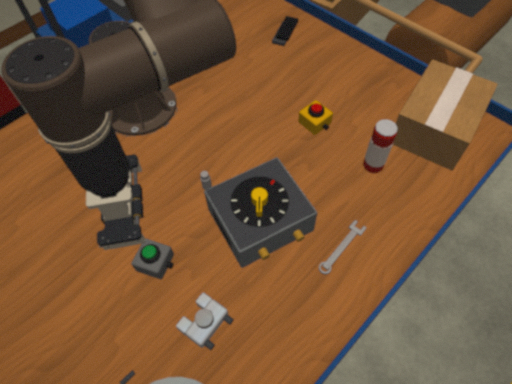

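The lever is at click 5, with its tip at about (259,212). The green button is up at (149,252), the loose items look unmoved and the hand is clear.

```bash
python3 -c "
from h import *
print(order.job_done())"
```

```text
the job is handed in; nothing more can be done
None
```

The lever rests in the fifth click, the green start button was pressed fully down and came back up, the hand is clear, and the job was handed in at about 23 s of the 64 s allowed.

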